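Fetch the boxed-in test cartridge and restock the reagent station

TASK

The test cartridge on the reagent station is blocked by three reagent bottles. Without shifting the cartridge, first stand all three bottles upright in the empty side tray; then lift the cartridge over and lay it flat inside the dark frame on the reader; only after that put each bottle back, upright and centred, on the disc of its own cap colour. Do not tip a bottle over and do not push the blue tube stand out of its place.

Things in the scene. Friction and masses are not known exactly. Their poses are not given: they have to be found in the camera images.
- bottle_red: White reagent bottle with a red screw cap and a red label band, loose, about 0.16 kg (0.11 to 0.22). Round and 110 mm tall: body 50 mm in diameter up to 72 mm, cap 40 mm in diameter from 84 to 110 mm, best gripped by the cap from above. Origin: centre of its underside; z up along its axis. It starts standing on the red disc.
- bottle_blue: White reagent bottle with a blue screw cap and a blue label band, loose, about 0.16 kg (0.11 to 0.22). Round and 110 mm tall: body 50 mm in diameter up to 72 mm, cap 40 mm in diameter from 84 to 110 mm, best gripped by the cap from above. Origin: centre of its underside; z up along its axis. It starts standing on the blue disc.
- bottle_yellow: White reagent bottle with a yellow screw cap and a yellow label band, loose, about 0.16 kg (0.11 to 0.22). Round and 110 mm tall: body 50 mm in diameter up to 72 mm, cap 40 mm in diameter from 84 to 110 mm, best gripped by the cap from above. Origin: centre of its underside; z up along its axis. It starts standing on the yellow disc.
- cartridge: Teal and white test cartridge, a loose block 40 mm (x) by 76 mm (y) by 28 mm high, about 0.09 kg. Origin: centre of its underside; y along its long side. It starts behind the bottles (away from the robot) on the 8 mm thick base plate of the grey station (160 by 230 mm, rims 12 mm high), about 13 mm from the bottles' sides: too close for a finger until they are gone. Grip it across its 40 mm.
- disc_red: Flat red disc, 62 mm in diameter, 3 mm thick, fixed on the reagent station: home of the bottle with the red cap. Origin: centre of its underside, so its top is 3 mm above the origin and 11 mm above the bench. The three discs stand in a straight row, 68 mm apart, in an order that changes.
- disc_blue: Flat blue disc, 62 mm in diameter, 3 mm thick, fixed on the reagent station: home of the bottle with the blue cap. Origin: centre of its underside, so its top is 3 mm above the origin and 11 mm above the bench. The three discs stand in a straight row, 68 mm apart, in an order that changes.
- disc_yellow: Flat yellow disc, 62 mm in diameter, 3 mm thick, fixed on the reagent station: home of the bottle with the yellow cap. Origin: centre of its underside, so its top is 3 mm above the origin and 11 mm above the bench. The three discs stand in a straight row, 68 mm apart, in an order that changes.
- side_tray: Empty aluminium tray, fixed on the bench, 110 mm (x) by 250 mm (y), walls 4 mm thick and 12 mm high, floor 4 mm thick. Origin: centre of its underside; y along its long side. Stands to the left or right of the station; holds the three bottles side by side along y.
- reader: White cartridge reader, fixed left or right of the station. Its deck, 40 mm above the bench (x -65 to 125, y -75 to 75 mm), carries a dark frame 4 mm high, inside 58 mm (x) by 94 mm (y), to take the cartridge with its long side along y, either way round. Origin: on the bench under the frame's centre; y along its long side. At x 80 to 125 mm a screen housing rises 86 mm above the bench.
- tube_stand: Blue tube stand with capped tubes, 55 mm (x) by 125 mm (y), 76 mm high, loose, 0.45 kg. Origin: centre of its underside. A bystander, beyond the station; leave it alone.
There are look-alikes about, which are no part of the job. What is shaped like the bottle_blue but green or turquoise is not meant. What is shaped like the bottle_yellow but turquoise is not meant.

How it is judged (in metres and radians):
On the way, in this order (a step that is already met when the one before it is completed fails the run):
1. all three bottles stand upright in the side tray and the cartridge has not been shifted by more than 20 mm (x of bottle_red in the frame of side_tray between -0.05 and 0.05 m and y of bottle_red in the frame of side_tray between -0.12 and 0.12 m and height (world z) of each of bottle_red, bottle_blue, bottle_yellow below 0.01 m and angle between each of bottle_red, bottle_blue, bottle_yellow's own z axis and vertical below 0.1 rad and x of bottle_blue in the frame of side_tray between -0.05 and 0.05 m and y of bottle_blue in the frame of side_tray between -0.12 and 0.12 m and x of bottle_yellow in the frame of side_tray between -0.05 and 0.05 m and y of bottle_yellow in the frame of side_tray between -0.12 and 0.12 m and distance of cartridge from where it was at the start of the episode below 0.02 m), for 0.2 s.
2. the cartridge lies flat inside the reader's frame while all three bottles still stand in the side tray (x of bottle_red in the frame of side_tray between -0.05 and 0.05 m and y of bottle_red in the frame of side_tray between -0.12 and 0.12 m and height (world z) of each of bottle_red, bottle_blue, bottle_yellow below 0.01 m and angle between each of bottle_red, bottle_blue, bottle_yellow's own z axis and vertical below 0.1 rad and x of bottle_blue in the frame of side_tray between -0.05 and 0.05 m and y of bottle_blue in the frame of side_tray between -0.12 and 0.12 m and x of bottle_yellow in the frame of side_tray between -0.05 and 0.05 m and y of bottle_yellow in the frame of side_tray between -0.12 and 0.12 m and horizontal distance between cartridge and reader below 0.014 m and z of cartridge in the frame of reader between 0.036 and 0.0425 m and angle between the y axis of cartridge and the y axis of reader, either way round below 0.2 rad and angle between cartridge's own z axis and vertical below 0.06 rad and linear speed of cartridge below 0.02 m/s), for 0.2 s.
At the end, for the whole second after the job is handed in: The cartridge lies flat on the reader's deck inside the frame (centre within 14 mm, long sides within 0.2 rad), and each bottle stands upright and at rest on the disc of its own cap colour, centred within 13 mm; everything released (horizontal distance between cartridge and reader below 0.014 m and z of cartridge in the frame of reader between 0.036 and 0.0425 m and angle between the y axis of cartridge and the y axis of reader, either way round below 0.2 rad and angle between cartridge's own z axis and vertical below 0.06 rad and linear speed of each of cartridge, bottle_red, bottle_blue, bottle_yellow below 0.02 m/s and horizontal distance between bottle_red and disc_red below 0.013 m and height (world z) of each of bottle_red, bottle_blue, bottle_yellow below 0.016 m and angle between each of bottle_red, bottle_blue, bottle_yellow's own z axis and vertical below 0.08 rad and horizontal distance between bottle_blue and disc_blue below 0.013 m and horizontal distance between bottle_yellow and disc_yellow below 0.013 m); the robot touches nothing.
It fails at once if a bottle is tipped by more than 40 degrees (angle between any of bottle_red, bottle_blue, bottle_yellow's own z axis and vertical above 0.7 rad).
It fails at once if the tube stand is moved by more than 30 mm or tipped over (distance of tube_stand from where it was at the start of the episode above 0.03 m or angle between tube_stand's own z axis and vertical above 0.5 rad).
It also fails if it takes over 133 s, if anything falls off the work surface, if the arm or the gripper's body presses on something with over 40 N, if the wrist force passes 120 N, or if a joint passes its speed limit or range.

ROBOT

A 6-joint arm with a two-finger parallel gripper is mounted at the origin on the work surface. World frame = base frame: x ahead of the robot, y to its left, z up, the work surface at z = 0. Lengths are in m, angles in degrees, forces in N, time in s.
With the tool pointing down it reaches from about 0.4 to 0.825 m from the base axis. Payload 7 kg.
Tool frame: the origin (TCP) lies midway between the tips of the shut fingers; the grasp point (between the pads) lies 19 mm behind it; z points along the fingers, y is the line along which they close (so a half turn about z gives the same grasp; the last joint's range is limited). The gripper opens to 88 mm and grips with 3 to 60 N. Pads are 19 mm wide; open, the fingers measure 130 mm over their backs; the gripper's body (78 mm by 193 mm) begins 47 mm behind the grasp point.
Start: joints at [88.814, 20.546, 0.682, 0, -70.136, -16.507], TCP at [0.205, 0.643, 0.227] pointing down, gripper open.
Joint ranges: [-176.03, 176.03], [-82.01, 121.73], [-58.28, 71.71], [-173.87, 95.51], [-174.79, -0.11], [-173.66, 173.66]. Speed limits (degrees/s): [136.94, 136.94, 172.46, 180, 180, 180].

INTERFACE

Orientations are given as [roll, pitch, yaw] about the fixed x, y, z axes, in that order (R = Rz(yaw) Ry(pitch) Rx(roll)).
In Python, from plant import r gives the robot as it stands.
- The arm moves only by the tool carry_out, never from a script. Its argument "deltas" is a list of rows, each a list of 3 entries, a list of its own where there are three numbers: the opening, from 0 (shut) to 1 (fully open), then the shift along the tool's x, y, z in mm, then the turn, a rotation vector about the tool's x, y, z in rad. In form: [[gripper, [tx, ty, tz], [rx, ry, rz]], ...]. A call has 1 to 12 rows; each row is the pose to reach, as a shift and turn from the pose commanded when the call began, along the tool's axes at that moment; what a row does not reach only later rows make up. A row lasts 1/10 s, in which the tool goes at most 50 mm and 8.59 degrees, less where a joint would pass 70% of its speed; a pose out of reach is approached as far as the arm can. A call with a gripper value outside its range is refused whole. The fingers move at their own pace and stop on an object; "squeeze" is the grip in N (left out, the last holds). Time passes only in rows, so rows that repeat a pose let the fingers close. It gives the time, the measured TCP pose, the force, the opening and the grip force at its end, in the units of the state.
- r.get_state(): the state, without advancing time (a new reading comes with each control period).
- r.capture(name): name is "scene" or "top"; returns (picture, depth): 420x560x3 uint8, red, green, blue; 420x560 float32, m along the optical axis (not along the pixel's ray), 0 where there is no reading.
- r.get_calibration(name): a dict with "fov_y" (degrees; the focal length in pixels is half the picture's height over the tangent of half this angle, whatever the lens; pixels are square), "cx", "cy" (the principal point, pixels), "distortion" ([k1, k2, p1, p2, k3] as OpenCV has them; the pictures are not rectified), "view" (4x4, takes a point from world to camera coordinates). Camera axes: x right, y down, z forward; pixel columns grow to the right and rows downward; lengths in m; the calibration is good to about 2 mm. A picture is of the moment at which its call begins. get_calibration takes no time and is no camera call.
- r.close_job(): hands the job in; it is judged then, once.
The state is a dict: "time_s": time; "joints": joint angles; "qd": joint speeds; "joint_torque": joint torques, N m; "tcp_pos": TCP position; "eef_rot": TCP orientation; "contact_force": force on the tool from outside, world axes, zero at the start; "moment": the same for the moment, N m; "gripper_width": finger opening in m; "gripper_force": force on a finger pad.
Only numpy, scipy, OpenCV 4.12 (cv2) and the standard library are available. Lean on these libraries where they do the work, as an engineer would, in place of code of your own. Each camera call takes 0.05 s, during which the arm holds its last target. There are 200 camera calls.

## Working session

There is one attempt and no reset: what is moved stays moved. The work goes in short steps, Python scripts to look and compute and a tool call to move; the robot and the scene stay as the last step left them, time stands still between calls to the robot, and variables do not carry over. Pictures are saved under pics/ and viewed, at most 14 in all, crops included, and the job is handed in when it is done.

Besides the shell and the picture viewer there is one more tool, called after "Call:" in YAML: its name, and indented under it one key for each argument. carry_out: Moves the arm, as the interface text tells. Its arguments: {"type":"object","properties":{"deltas":{"type":"array"},"squeeze":{"type":"number"}},"required":["deltas"]}

```bash
mkdir -p pics; cat > h.py <<'E'
import numpy as np, cv2
from plant import r
def shot(n,name):
    im,d=r.capture(n); cv2.imwrite(f'pics/{name}.png',im[:,:,::-1]); np.save(f'pics/{name}.npy',d); return im,d
def pts(n,d,uv):
    c=r.get_calibration(n); f=210/np.tan(np.radians(c['fov_y'])/2)
    K=np.array([[f,0,c['cx']],[0,f,c['cy']],[0,0,1.]])
    uv=np.array(uv,float).reshape(-1,1,2)
    xy=cv2.undistortPoints(uv,K,np.array(c['distortion'],float)).reshape(-1,2)
    i=np.round(uv.reshape(-1,2)).astype(int); z=d[i[:,1],i[:,0]]
    P=np.c_[xy*z[:,None],z,np.ones(len(z))]
    return (np.linalg.inv(np.array(c['view']))@P.T).T[:,:3]
def cloud(n,d):
    v,u=np.mgrid[0:420,0:560]; return pts(n,d,np.c_[u.ravel(),v.ravel()]).reshape(420,560,3)
E
python3 - <<'E'
from h import *
shot('scene','s0');shot('top','t0')
s=r.get_state();print(s)
for n in('scene','top'):print(r.get_calibration(n))
E
```

```text
{'time_s': 0.1, 'joints': array([ 8.88139140e+01,  2.05874912e+01,  6.41063163e-01, -1.66791418e-02,
       -7.01352941e+01, -1.65067134e+01]), 'qd': array([-0.00114969, -0.00550019,  0.19887217,  0.11296357,  0.07305638,
       -0.04890559]), 'joint_torque': array([-1.65740348e-03, -5.84159732e+01,  2.93751222e+01,  7.01563239e+00,
        1.02114220e-02, -6.17714272e-05]), 'tcp_pos': array([0.20504345, 0.64266968, 0.22573339]), 'eef_rot': array([ 1.79917190e+02, -8.18730771e-03, -1.76984722e+01]), 'contact_force': array([-0.03949867,  0.09381882, -0.14140888]), 'moment': array([ 0.00372954,  0.00491014, -0.01318593]), 'gripper_force': 0.0, 'gripper_width': 0.08756607959739952}
{'fov_y': 48.194605027198506, 'cx': 278.1738386675334, 'cy': 215.44252196546523, 'distortion': array([-0.06479841,  0.        ,  0.        ,  0.        ,  0.        ]), 'view': array([[-0.29370953,  0.95584231,  0.01000955,  0.17574864],
       [ 0.58088981,  0.18679131, -0.79226008, -0.2962916 ],
       [-0.7591454 , -0.22687989, -0.61010145,  1.43404826],
       [ 0.        ,  0.        ,  0.        ,  1.        ]])}
{'fov_y': 55.37587233383588, 'cx': 280.0569524875281, 'cy': 209.79434633197744, 'distortion': array([0.01167608, 0.        , 0.        , 0.        , 0.        ]), 'view': array([[-0.02691816, -0.99938479, -0.02248219,  0.03505312],
       [-0.99344994,  0.02924328, -0.11046283,  0.60165076],
       [ 0.11105233,  0.01936147, -0.99362594,  0.7705291 ],
       [ 0.        ,  0.        ,  0.        ,  1.        ]])}
```

View pics/t0.png

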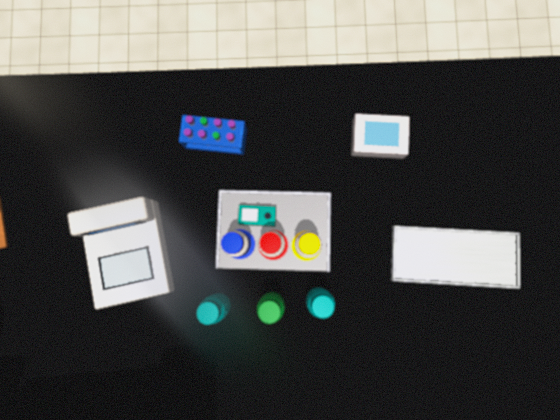

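View pics/s0.png

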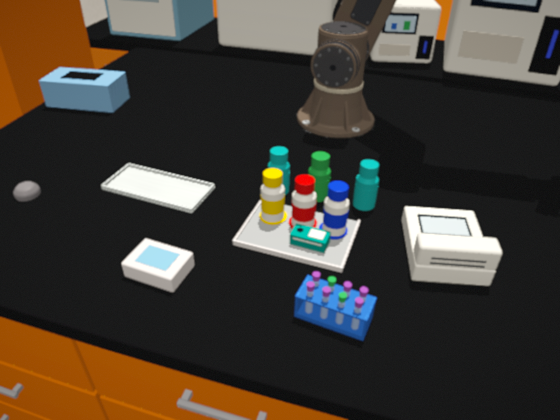

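The top view shows the tray at right, about (457,257). The reader is at left with its frame centre near (126,267) and its screen away from the robot. The station caps run blue (236,243), red (272,243), yellow (308,244), and the cartridge is at (257,215). The look-alikes are in front, at (210,312), (270,308) and (321,303). The scene view agrees with this layout.

```bash
cat > m.py <<'E'
from h import *
im=cv2.imread('pics/t0.png')[:,:,::-1]; d=np.load('pics/t0.npy'); C=cloud('top',d)
hsv=cv2.cvtColor(im,cv2.COLOR_RGB2HSV); H,S,V=cv2.split(hsv)
x,y,z=C[...,0],C[...,1],C[...,2]
def box(P): 
    c,s,a=cv2.minAreaRect((P[:,:2]*1000).astype(np.float32)); return np.round(c,1),np.round(s,1),round(a,1)
def roi(u0,u1,v0,v1):
    m=np.zeros((420,560),bool); m[v0:v1,u0:u1]=1; return m
for n,(u,v) in dict(blue=(236,243),red=(272,243),yellow=(308,244),l1=(210,312),l2=(270,308),l3=(321,303)).items():
    m=roi(u-25,u+25,v-25,v+25)&(z>.100)&(z<.14)
    if n in('blue','red','yellow'): m&=(S>120)
    P=C[m]; c,rad=cv2.minEnclosingCircle((P[:,:2]*1000).astype(np.float32)); print(n,box(P),np.round(c,1),round(rad,1),np.median(P[:,2]),m.sum())
m=roi(380,535,215,300)&(z>-.002)&(z<.03)&(V>90); print('tray',box(C[m]),m.sum())
m=roi(205,345,180,280)&(z>.000)&(z<.025)&(V>60); print('station',box(C[m]))
m=roi(230,285,195,232)&(z>.029)&(z<.045); print('cart',box(C[m]),np.median(C[m][:,2]))
m=roi(170,250,105,160)&(z>.03); print('stand',box(C[m]),C[m][:,2].max())
m=roi(60,180,190,315)&(z>.03)&(z<.05); print('deck',box(C[m]),np.median(C[m][:,2]))
m=roi(60,180,190,315)&(z>.07); print('housing',box(C[m]),np.median(C[m][:,2]))
big=lambda u0,u1,v0,v1,n:cv2.imwrite(n,cv2.resize(cv2.cvtColor(im[v0:v1,u0:u1],cv2.COLOR_RGB2BGR),None,fx=5,fy=5,interpolation=cv2.INTER_CUBIC))
big(60,180,195,315,'pics/c1.png'); big(205,345,180,285,'pics/c2.png')
E
python3 m.py
```

```text
blue (array([537.2,  88.3]), array([69.8, 35.6]), 88.3) [536.2  88.2] 35.2 0.12106558892401076 371
red (array([534.9,  35.9]), array([35.7, 37.3]), 88.3) [535.2  36. ] 19.5 0.12121312778780774 370
yellow (array([531.2, -33.3]), array([35.5, 37.1]), 88.3) [531.5 -33.6] 19.4 0.12115195052168132 372
l1 (array([415.3, 151.5]), array([38.1, 38.8]), 1.0) [415.4 151.5] 19.8 0.10993963374574656 413
l2 (array([414.2,  40.2]), array([37.3, 38.6]), 89.5) [414.1  40.4] 19.8 0.11003773153389679 408
l3 (array([421.4, -54. ]), array([38.7, 37.4]), 43.8) [421.  -54.5] 20.0 0.11004341725855149 408
tray (array([ 499.9, -337.2]), array([260.1, 116.1]), 85.2) 7275
station (array([555.1,  44.5]), array([258.9, 189.2]), 87.0)
cart (array([593.8,  65.1]), array([76. , 40.2]), 85.0) 0.036265565179704196
stand (array([683.5,  76.9]), array([351.3, 122.1]), 42.7) 0.8328658187985686
deck (array([524.7, 331.2]), array([190.8, 150.3]), 11.0) 0.040216575481849204
housing (array([580.3, 208.1]), array([424.2,  84.1]), 83.1) 0.0856332035385945
```

View pics/c1.png

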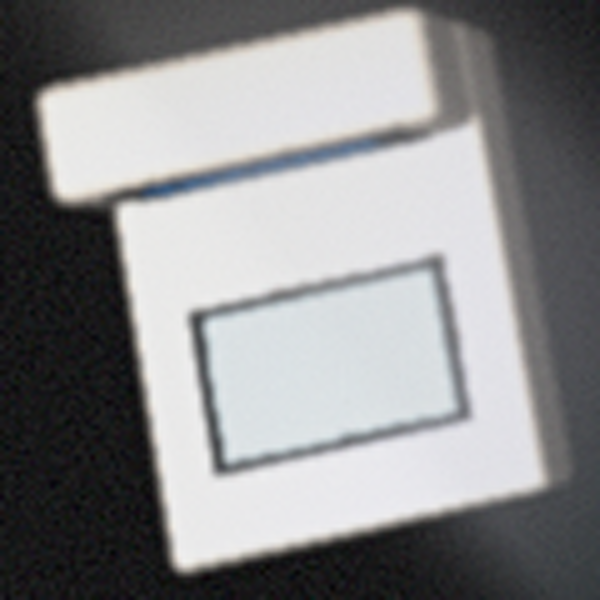

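View pics/c2.png

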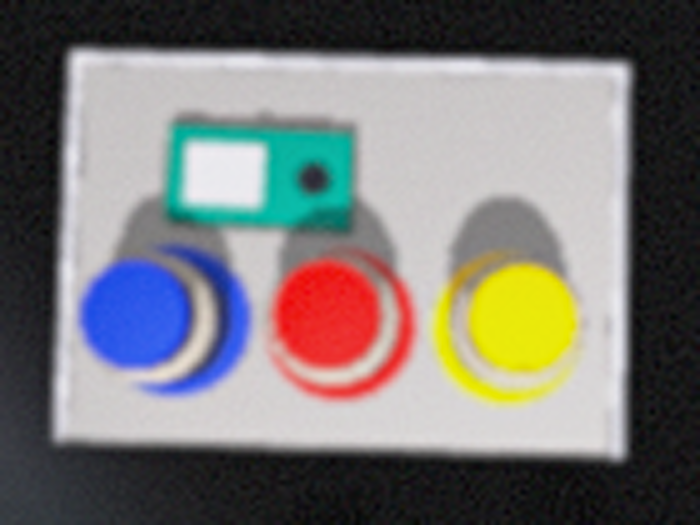

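```bash
cat >> h.py <<'E'
from scipy.spatial.transform import Rotation as Ro
def to(p,yaw,tilt=True):
    """deltas in tool frame from measured pose to p(mm), yaw(deg), pointing down"""
    s=r.get_state(); R=Ro.from_euler('xyz',s['eef_rot'],degrees=True)
    G=Ro.from_euler('xyz',[180,0,yaw],degrees=True)
    t=R.inv().apply(np.array(p)-s['tcp_pos']*1000); w=(R.inv()*G).as_rotvec()
    print('t',np.round(t,1),'rot',np.round(w,4)); 
def st():
    s=r.get_state(); print(round(s['time_s'],2),np.round(s['tcp_pos']*1000,1),np.round(s['eef_rot'],2),'j',np.round(s['joints'],1),'w',round(s['gripper_width']*1000,1),'F',np.round(s['contact_force'],1),'g',round(s['gripper_force'],1))
E
cat > m2.py <<'E'
import sys,io,contextlib
with contextlib.redirect_stdout(io.StringIO()):
    exec(open('m.py').read())
for n,(u,v) in dict(blue=(232,243),red=(271,243),yellow=(310,244)).items():
    m=roi(u-18,u+18,v-18,v+18)&(z>.100)&(z<.14)&(S>120)
    P=C[m]; c,rad=cv2.minEnclosingCircle((P[:,:2]*1000).astype(np.float32)); print(n,box(P),np.round(c,1),round(rad,1))
m=roi(170,250,105,160)&(z>.03)&(z<.12); print('stand',box(C[m]),C[m][:,2].max())
uv=np.array([(190,312),(440,257),(468,415),(215,472)])/5+[60,195]
P=pts('top',d,uv);print('frame',np.round(P*1000,1),box(P))
def edge(u,v): print('z',u,v,np.round(z[v-2:v+3,u]*1000,1))
m=roi(205,345,180,280)&(z>.009)&(z<.025); print('rim z hist',np.histogram(z[roi(230,330,188,196)],bins=np.arange(-.002,.026,.002)))
print('tray z hist',np.histogram(z[roi(390,525,222,292)],bins=np.arange(-.003,.019,.002)))
for t in (.002,.008):
    m=roi(380,535,215,300)&(z>t)&(z<.03); print('tray',t,box(C[m]))
for t in (.003,.005,.010):
    m=roi(205,345,180,280)&(z>t)&(z<.025); print('station',t,box(C[m]))
to([531.3,-33.5,180],-93); st()
E
python3 m2.py
```

```text
blue (array([537.7, 104.3]), array([37.9, 35.6]), 88.3) [536.7 104. ] 19.4
red (array([534.9,  35.9]), array([35.7, 37.3]), 88.3) [535.2  36. ] 19.5
yellow (array([531.2, -33.3]), array([35.5, 37.1]), 88.3) [531.5 -33.6] 19.4
stand (array([764.3, 151.9]), array([127.7,  55.8]), 82.3) 0.07990334977954361
frame [[517.4 379.7  43.8]
 [536.3 282.6  38.7]
 [474.  270.6  39.4]
 [455.  367.9  44.6]] (array([495.7, 325.2]), array([63.5, 99.3]), 11.1)
rim z hist (array([145, 165,  38,  20,  84, 108, 112,  84,  24,   1,   0,   0,   0]), array([-0.002,  0.   ,  0.002,  0.004,  0.006,  0.008,  0.01 ,  0.012,
        0.014,  0.016,  0.018,  0.02 ,  0.022,  0.024]))
tray z hist (array([ 418, 1315, 1700, 3220, 1733,  230,  206,  379,  164,   16]), array([-0.003, -0.001,  0.001,  0.003,  0.005,  0.007,  0.009,  0.011,
        0.013,  0.015,  0.017]))
tray 0.002 (array([ 499.2, -338.2]), array([314.3, 170.8]), 88.3)
tray 0.008 (array([ 500.1, -333.4]), array([251.4, 111.7]), 85.2)
station 0.003 (array([566.5,  32.5]), array([290.7, 205.4]), 88.2)
station 0.005 (array([564.7,  33.2]), array([230.4, 160.2]), 87.0)
station 0.01 (array([564.8,  33.2]), array([230.3, 159.5]), 86.9)
t [516.4 544.9  46.6] rot [ 1.1000e-03 -1.1000e-03  1.3143e+00]
0.1 [205.  642.7 225.7] [ 1.7992e+02 -1.0000e-02 -1.7700e+01] j [ 88.8  20.6   0.6  -0.  -70.1 -16.5] w 87.6 F [-0.   0.1 -0.1] g 0.0
```

Call:
carry_out:
  deltas:
    - [1,[50,50,0],[0,0,0.11]]
    - [1,[100,100,0],[0,0,0.22]]
    - [1,[150,150,5],[0,0,0.33]]
    - [1,[180,190,10],[0,0,0.44]]
    - [1,[215,225,15],[0,0,0.55]]
    - [1,[250,260,20],[0,0,0.66]]
    - [1,[285,300,25],[0,0,0.77]]
    - [1,[320,340,30],[0,0,0.88]]
    - [1,[360,380,35],[0,0,0.99]]
    - [1,[400,420,40],[0,0,1.1]]
    - [1,[440,460,45],[0,0,1.21]]
    - [1,[480,500,46],[0,0,1.31]]
  squeeze: 30

```text
time_s: 1.3
tcp_pos: [0.4676, 0.1034, 0.1862]
eef_rot: [-180.0, 0.0, -93.0]
contact_force: [0.7, 0.8, -0.2]
gripper_width: 0.0875
gripper_force: 0.0
```

```bash
python3 -c "
from h import *
st();to([531.3,-33.5,180],-93);to([531.3,-33.5,97],-93)"
```

```text
1.3 [467.6 103.4 186.2] [-1.800e+02  1.000e-02 -9.298e+01] j [ 36.1   3.7 -26.7  -0.  -59.6 -39.1] w 87.5 F [ 0.7  0.8 -0.2] g 0.0
t [133.4 -70.7   6.2] rot [-0.      0.0002  0.0003]
t [133.5 -70.7  89.2] rot [-0.      0.0002  0.0003]
```

Call:
carry_out:
  deltas:
    - [1,[40,-20,0],[0,0,0]]
    - [1,[80,-40,0],[0,0,0]]
    - [1,[110,-60,3],[0,0,0]]
    - [1,[133,-70.5,6],[0,0,0]]
    - [1,[133,-70.5,6],[0,0,0]]
    - [1,[133,-70.5,6],[0,0,0]]
    - [1,[133,-70.5,6],[0,0,0]]

```text
time_s: 2.0
tcp_pos: [0.5312, -0.0304, 0.1803]
eef_rot: [180.0, 0.0, -92.7]
contact_force: [-1.1, -0.6, 0.8]
gripper_width: 0.0879
gripper_force: 0.0
```

```bash
python3 -c "
from h import *
st();to([531.3,-33.5,96],-93)"
```

```text
2.0 [531.2 -30.4 180.3] [179.99   0.   -92.74] j [ 17.9   9.2 -21.1  -0.  -59.7 -20.6] w 87.9 F [-1.1 -0.6  0.8] g 0.0
t [ 3.1 -0.3 84.3] rot [0.0002 0.0001 0.0046]
```

Call:
carry_out:
  deltas:
    - [1,[3,0,20],[0,0,0]]
    - [1,[3,0,40],[0,0,0]]
    - [1,[3,0,60],[0,0,0]]
    - [1,[3,0,75],[0,0,0]]
    - [1,[3,0,84],[0,0,0]]
    - [1,[3,0,84],[0,0,0]]
    - [0.3,[3,0,84],[0,0,0]]
    - [0.3,[3,0,84],[0,0,0]]
    - [0.3,[3,0,84],[0,0,0]]
    - [0.3,[3,0,84],[0,0,0]]
    - [0.3,[3,0,84],[0,0,0]]
    - [0.3,[3,0,84],[0,0,0]]
  squeeze: 30

```text
time_s: 3.2
tcp_pos: [0.5314, -0.0338, 0.0965]
eef_rot: [-180.0, 0.0, -92.8]
contact_force: [-0.3, -0.7, -0.1]
gripper_width: 0.0452
gripper_force: 0.0
```

```bash
python3 -c "
from h import *
st();to([531.3,-33.5,136],-93);to([494,-403,136],-94.8);to([494,-403,90],-94.8)"
```

```text
3.2 [531.4 -33.8  96.5] [-179.99    0.    -92.76] j [ 17.5  14.4 -27.1  -0.  -48.5 -20.2] w 45.2 F [-0.3 -0.7 -0.1] g 0.0
t [ -0.3   0.1 -39.5] rot [-0.0002  0.0001  0.0042]
t [370.5  19.6 -39.5] rot [-0.0002  0.0001  0.0356]
t [370.5  19.6   6.5] rot [-0.0002  0.0001  0.0356]
```

Call:
carry_out:
  deltas:
    - [0.3,[0,0,0],[0,0,0]]
    - [0.3,[0,0,0],[0,0,0]]
    - [0.3,[0,0,0],[0,0,0]]
    - [0.3,[0,0,-8],[0,0,0]]
    - [0.3,[0,0,-20],[0,0,0]]
    - [0.3,[0,0,-32],[0,0,0]]
    - [0.3,[0,0,-40],[0,0,0]]
    - [0.3,[0,0,-40],[0,0,0]]

```text
time_s: 4.0
tcp_pos: [0.5323, -0.0336, 0.1382]
eef_rot: [-179.8, 0.0, -92.7]
contact_force: [-0.1, 0.6, -2.0]
gripper_width: 0.0395
gripper_force: 30.0
```

```bash
python3 -c "
from h import *
st();to([494,-403,136],-94.8);to([494,-403,90],-94.8)"
```

```text
4.0 [532.3 -33.6 138.2] [-1.7983e+02  5.0000e-02 -9.2740e+01] j [ 17.5  11.6 -24.3   0.  -53.9 -20.2] w 39.5 F [-0.1  0.6 -2. ] g 30.0
t [370.8  20.6   1.9] rot [-0.003   0.0009  0.0359]
t [370.9  20.7  47.9] rot [-0.003   0.0009  0.0359]
```

Call:
carry_out:
  deltas:
    - [0.3,[15,1,0],[0,0,0]]
    - [0.3,[45,3,0],[0,0,0.004]]
    - [0.3,[85,5,0],[0,0,0.008]]
    - [0.3,[125,7,0],[0,0,0.012]]
    - [0.3,[165,9,0],[0,0,0.016]]
    - [0.3,[205,11,0],[0,0,0.02]]
    - [0.3,[245,13,0],[0,0,0.024]]
    - [0.3,[285,16,0],[0,0,0.028]]
    - [0.3,[325,18,0],[0,0,0.032]]
    - [0.3,[355,20,1],[0,0,0.036]]
    - [0.3,[371,20.5,1],[0,0,0.036]]
    - [0.3,[371,20.5,1],[0,0,0.036]]

```text
time_s: 5.2
tcp_pos: [0.4918, -0.4054, 0.1343]
eef_rot: [179.9, 0.0, -95.0]
contact_force: [0.4, 0.8, -1.5]
gripper_width: 0.0395
gripper_force: 30.0
```

```bash
python3 -c "
from h import *
st();to([494,-403,90],-94.8)"
```

```text
5.2 [ 491.8 -405.4  134.3] [ 1.7991e+02  2.0000e-02 -9.4970e+01] j [-22.   21.1 -11.2   0.  -57.8  17. ] w 39.5 F [ 0.4  0.8 -1.5] g 30.0
t [-2.6 -2.1 44.3] rot [ 0.0016  0.0004 -0.0029]
```

Call:
carry_out:
  deltas:
    - [0.3,[-2,-2,12],[0,0,0]]
    - [0.3,[-2,-2,25],[0,0,0]]
    - [0.3,[-2,-2,35],[0,0,0]]
    - [0.3,[-2,-2,41],[0,0,0]]
    - [0.3,[-2,-2,44],[0,0,0]]
    - [0.3,[-2,-2,44.5],[0,0,0]]
    - [0.7,[-2,-2,44.5],[0,0,0]]
    - [0.7,[-2,-2,44.5],[0,0,0]]
    - [0.7,[-2,-2,44.5],[0,0,0]]
    - [0.7,[-2,-2,44.5],[0,0,0]]
    - [0.7,[-2,-2,30],[0,0,0]]
    - [0.7,[-2,-2,0],[0,0,0]]

```text
time_s: 6.4
tcp_pos: [0.4939, -0.4009, 0.1344]
eef_rot: [179.8, 0.1, -94.8]
contact_force: [-0.6, -0.9, 0.4]
gripper_width: 0.0613
gripper_force: 0.0
```

```bash
python3 -c "
from h import *
st();to([535,36,170],-93);to([535,36,96],-93)"
```

```text
6.4 [ 493.9 -400.9  134.4] [ 1.7977e+02  9.0000e-02 -9.4830e+01] j [-21.5  21.1 -11.2  -0.  -58.   16.7] w 61.3 F [-0.6 -0.9  0.4] g 0.0
t [-438.9   -4.1  -34.9] rot [ 0.0041  0.0017 -0.0319]
t [-438.8   -4.4   39.1] rot [ 0.0041  0.0017 -0.0319]
```

Call:
carry_out:
  deltas:
    - [0.7,[-10,0,-35],[0,0,0]]
    - [0.7,[-55,0,-35],[0,0,0]]
    - [0.7,[-100,-1,-35],[0,0,-0.005]]
    - [0.7,[-145,-1,-35],[0,0,-0.01]]
    - [0.7,[-190,-2,-35],[0,0,-0.015]]
    - [0.7,[-235,-2,-35],[0,0,-0.02]]
    - [0.7,[-280,-3,-35],[0,0,-0.025]]
    - [0.7,[-325,-3,-35],[0,0,-0.03]]
    - [0.7,[-370,-4,-35],[0,0,-0.032]]
    - [0.7,[-410,-4,-35],[0,0,-0.032]]
    - [0.7,[-439,-4,-30],[0,0,-0.032]]
    - [0.7,[-439,-4,-30],[0,0,-0.032]]

```text
time_s: 7.6
tcp_pos: [0.5366, 0.0386, 0.1663]
eef_rot: [-179.9, 0.0, -92.8]
contact_force: [0.5, 0.2, -0.4]
gripper_width: 0.0616
gripper_force: 0.0
```

```bash
python3 -c "
from h import *
st();to([535,36,96],-93)"
```

```text
7.6 [536.6  38.6 166.3] [-1.7993e+02  4.0000e-02 -9.2780e+01] j [ 25.   10.5 -21.6  -0.  -57.9 -27.8] w 61.6 F [ 0.5  0.2 -0.4] g 0.0
t [ 2.7  1.5 70.3] rot [-0.0013  0.0007  0.0038]
```

Call:
carry_out:
  deltas:
    - [0.7,[2.5,1.5,15],[0,0,0]]
    - [0.7,[2.5,1.5,35],[0,0,0]]
    - [0.7,[2.5,1.5,55],[0,0,0]]
    - [0.7,[2.5,1.5,66],[0,0,0]]
    - [0.7,[2.5,1.5,70],[0,0,0]]
    - [0.7,[2.5,1.5,70],[0,0,0]]
    - [0.3,[2.5,1.5,70],[0,0,0]]
    - [0.3,[2.5,1.5,70],[0,0,0]]
    - [0.3,[2.5,1.5,70],[0,0,0]]
    - [0.3,[2.5,1.5,70],[0,0,0]]
    - [0.3,[2.5,1.5,70],[0,0,0]]
    - [0.3,[2.5,1.5,70],[0,0,0]]

```text
time_s: 8.8
tcp_pos: [0.5349, 0.0332, 0.0959]
eef_rot: [-179.9, 0.0, -93.0]
contact_force: [0.3, 0.3, 5.6]
gripper_width: 0.0394
gripper_force: 30.0
```

```bash
python3 -c "
from h import *
st();to([500,-333,136],-94.8)"
```

```text
8.8 [534.9  33.2  95.9] [-1.7994e+02  1.0000e-02 -9.2960e+01] j [ 24.5  14.7 -26.8   0.  -48.5 -27.5] w 39.4 F [0.3 0.3 5.6] g 30.0
t [367.6  15.9 -40.2] rot [-0.001   0.0002  0.0321]
```

Call:
carry_out:
  deltas:
    - [0.3,[0,0,-10],[0,0,0]]
    - [0.3,[0,0,-25],[0,0,0]]
    - [0.3,[5,0,-37],[0,0,0]]
    - [0.3,[30,2,-40],[0,0,0]]
    - [0.3,[70,3,-40],[0,0,0.005]]
    - [0.3,[115,5,-40],[0,0,0.01]]
    - [0.3,[160,7,-40],[0,0,0.015]]
    - [0.3,[205,9,-40],[0,0,0.02]]
    - [0.3,[250,11,-40],[0,0,0.025]]
    - [0.3,[295,13,-40],[0,0,0.03]]
    - [0.3,[335,15,-40],[0,0,0.032]]
    - [0.3,[362,16,-40],[0,0,0.032]]

```text
time_s: 10.0
tcp_pos: [0.4985, -0.3302, 0.1356]
eef_rot: [180.0, 0.0, -94.9]
contact_force: [-0.4, 0.5, -1.4]
gripper_width: 0.0393
gripper_force: 30.0
```

```bash
python3 -c "
from h import *
st();to([500,-333,89.5],-94.8)"
```

```text
10.0 [ 498.5 -330.2  135.6] [179.98   0.   -94.92] j [-14.8  17.6 -16.3  -0.  -56.1   9.9] w 39.3 F [-0.4  0.5 -1.4] g 30.0
t [ 2.7 -1.7 46.1] rot [ 0.0004  0.0001 -0.002 ]
```

Call:
carry_out:
  deltas:
    - [0.3,[3,-2,12],[0,0,0]]
    - [0.3,[3,-2,25],[0,0,0]]
    - [0.3,[3,-2,36],[0,0,0]]
    - [0.3,[3,-2,42],[0,0,0]]
    - [0.3,[3,-2,45.5],[0,0,0]]
    - [0.3,[3,-2,46],[0,0,0]]
    - [0.7,[3,-2,46],[0,0,0]]
    - [0.7,[3,-2,46],[0,0,0]]
    - [0.7,[3,-2,46],[0,0,0]]
    - [0.7,[3,-2,46],[0,0,0]]
    - [0.7,[3,-2,30],[0,0,0]]
    - [0.7,[3,-2,0],[0,0,0]]

```text
time_s: 11.2
tcp_pos: [0.4999, -0.3301, 0.1339]
eef_rot: [179.8, 0.1, -94.8]
contact_force: [0.2, -1.2, -0.1]
gripper_width: 0.0616
gripper_force: 0.0
```

```bash
python3 -c "
from h import *
st();to([537,104.2,166],-93)"
```

```text
11.2 [ 499.9 -330.1  133.9] [ 1.7975e+02  7.0000e-02 -9.4840e+01] j [-14.8  17.9 -16.1  -0.  -56.3  10. ] w 61.6 F [ 0.2 -1.2 -0.1] g 0.0
t [-4.36e+02 -2.00e-01 -3.16e+01] rot [ 0.0043  0.0014 -0.0321]
```

Call:
carry_out:
  deltas:
    - [0.7,[-10,0,-35],[0,0,0]]
    - [0.7,[-55,0,-35],[0,0,0]]
    - [0.7,[-100,0,-35],[0,0,-0.005]]
    - [0.7,[-145,0,-35],[0,0,-0.01]]
    - [0.7,[-190,0,-35],[0,0,-0.015]]
    - [0.7,[-235,0,-35],[0,0,-0.02]]
    - [0.7,[-280,0,-35],[0,0,-0.025]]
    - [0.7,[-325,0,-35],[0,0,-0.03]]
    - [0.7,[-370,0,-35],[0,0,-0.032]]
    - [0.7,[-410,0,-35],[0,0,-0.032]]
    - [0.7,[-436,0,-30],[0,0,-0.032]]
    - [0.7,[-436,0,-30],[0,0,-0.032]]

```text
time_s: 12.4
tcp_pos: [0.5381, 0.1066, 0.165]
eef_rot: [-180.0, 0.0, -92.8]
contact_force: [-0.0, -0.7, 0.6]
gripper_width: 0.0614
gripper_force: 0.0
```

```bash
python3 -c "
from h import *
st();to([537,104.2,96],-93)"
```

```text
12.4 [538.1 106.6 165. ] [-1.80e+02  1.00e-02 -9.28e+01] j [ 31.7  11.5 -20.4  -0.  -58.1 -34.5] w 61.4 F [-0.  -0.7  0.6] g 0.0
t [ 2.5  1.  69. ] rot [-0.0001  0.0002  0.0034]
```

Call:
carry_out:
  deltas:
    - [0.7,[0,0.5,15],[0,0,0]]
    - [0.7,[0,0.5,35],[0,0,0]]
    - [0.7,[0,0.5,55],[0,0,0]]
    - [0.7,[0,0.5,65],[0,0,0]]
    - [0.7,[0,0.5,69],[0,0,0]]
    - [0.7,[0,0.5,69],[0,0,0]]
    - [0.3,[0,0.5,69],[0,0,0]]
    - [0.3,[0,0.5,69],[0,0,0]]
    - [0.3,[0,0.5,69],[0,0,0]]
    - [0.3,[0,0.5,69],[0,0,0]]
    - [0.3,[0,0.5,69],[0,0,0]]
    - [0.3,[0,0.5,69],[0,0,0]]

```text
time_s: 13.6
tcp_pos: [0.5377, 0.1039, 0.0969]
eef_rot: [-180.0, 0.0, -93.0]
contact_force: [-2.3, 0.1, 6.4]
gripper_width: 0.04
gripper_force: 30.0
```

```bash
python3 -c "
from h import *
st();to([506,-262,136],-94.8)"
```

```text
13.6 [537.7 103.9  96.9] [-1.7996e+02  1.0000e-02 -9.2970e+01] j [ 31.4  15.6 -25.2   0.  -49.1 -34.4] w 40.0 F [-2.3  0.1  6.4] g 30.0
t [367.   12.7 -39.1] rot [-0.0007  0.0002  0.032 ]
```

Call:
carry_out:
  deltas:
    - [0.3,[0,0,-10],[0,0,0]]
    - [0.3,[0,0,-25],[0,0,0]]
    - [0.3,[5,0,-37],[0,0,0]]
    - [0.3,[30,1,-40],[0,0,0]]
    - [0.3,[70,3,-40],[0,0,0.005]]
    - [0.3,[115,4,-40],[0,0,0.01]]
    - [0.3,[160,6,-40],[0,0,0.015]]
    - [0.3,[205,8,-40],[0,0,0.02]]
    - [0.3,[250,10,-40],[0,0,0.025]]
    - [0.3,[295,11,-40],[0,0,0.03]]
    - [0.3,[335,12,-40],[0,0,0.032]]
    - [0.3,[362,13,-40],[0,0,0.032]]

```text
time_s: 14.8
tcp_pos: [0.5048, -0.2597, 0.1367]
eef_rot: [180.0, -0.0, -94.9]
contact_force: [0.4, 0.8, -2.5]
gripper_width: 0.0401
gripper_force: 30.0
```

```bash
python3 -c "
from h import *
st();to([506,-262,90],-94.8)"
```

```text
14.8 [ 504.8 -259.7  136.7] [180.    -0.   -94.91] j [ -7.5  14.9 -20.1   0.  -55.1   2.6] w 40.1 F [ 0.4  0.8 -2.5] g 30.0
t [ 2.2 -1.4 46.7] rot [ 0.0001 -0.0001 -0.0019]
```

Call:
carry_out:
  deltas:
    - [0.3,[4,-2,12],[0,0,0]]
    - [0.3,[4,-2,25],[0,0,0]]
    - [0.3,[4,-2,36],[0,0,0]]
    - [0.3,[4,-2,42],[0,0,0]]
    - [0.3,[4,-2,46],[0,0,0]]
    - [0.3,[4,-2,47],[0,0,0]]
    - [0.7,[4,-2,47],[0,0,0]]
    - [0.7,[4,-2,47],[0,0,0]]
    - [0.7,[4,-2,47],[0,0,0]]
    - [0.7,[4,-2,47],[0,0,0]]
    - [0.7,[4,-2,30],[0,0,0]]
    - [0.7,[4,-2,-10],[0,0,0]]

```text
time_s: 16.0
tcp_pos: [0.5051, -0.2605, 0.1438]
eef_rot: [179.6, 0.1, -94.8]
contact_force: [1.1, 0.1, -0.3]
gripper_width: 0.0617
gripper_force: 0.0
```

Call:
carry_out:
  deltas:
    - [0.7,[-45,0,-40],[0,0,0]]
    - [0.7,[-90,0,-60],[0,0,0]]
    - [0.7,[-135,0,-60],[0,0,0]]
    - [0.7,[-135,0,-60],[0,0,0]]
    - [0.7,[-135,0,-60],[0,0,0]]

```text
time_s: 16.5
tcp_pos: [0.5189, -0.1253, 0.2068]
eef_rot: [-179.9, 0.0, -94.6]
contact_force: [-0.3, -0.8, -0.4]
gripper_width: 0.0613
gripper_force: 0.0
```

```bash
python3 - <<'E'
from h import *
shot('scene','s1');shot('top','t1');st()
E
```

```text
16.6 [ 518.4 -127.   206.1] [ 1.7997e+02 -1.0000e-02 -9.4800e+01] j [  7.3   8.1 -18.8   0.  -63.1 -12.1] w 61.5 F [-0.2 -0.5 -0.1] g 0.0
```

View pics/t1.png

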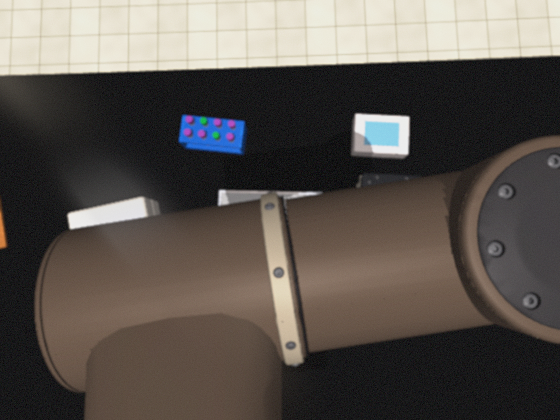

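View pics/s1.png

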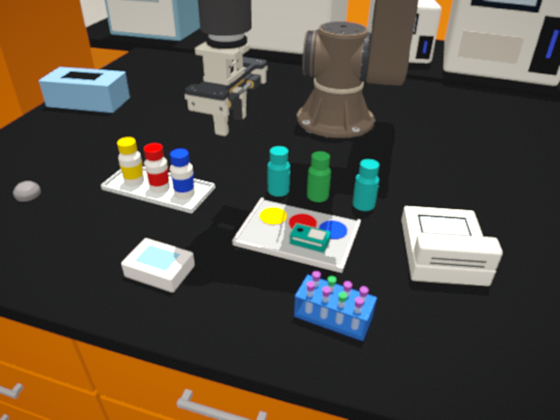

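The scene view shows all three bottles upright in the tray, with yellow, red and blue caps at (127,146), (154,152) and (179,158). The discs are bare and the cartridge is at (310,236); the top view is covered by the arm. Next I'll measure the discs and cartridge from the scene camera.

```bash
cat > m3.py <<'E'
from h import *
im=cv2.imread('pics/s1.png'); d=np.load('pics/s1.npy'); C=cloud('scene',d)*1000
H,S,V=cv2.split(cv2.cvtColor(im,cv2.COLOR_BGR2HSV)); x,y,z=C[...,0],C[...,1],C[...,2]
hue=dict(yellow=(22,36),red=None,blue=(105,125))
for n in hue:
    hm=((H<8)|(H>172)) if n=='red' else (H>hue[n][0])&(H<hue[n][1])
    hm&=(S>120)&(V>60)
    st_=hm&(x>470)&(x<640)&(y>-80)&(y<150)&(z>4)&(z<20)
    c,a,ang=cv2.minAreaRect(C[st_][:,:2].astype(np.float32)); e=cv2.fitEllipse(cv2.convexHull(C[st_][:,:2].astype(np.float32))); print('disc',n,np.round(c,1),np.round(a,1),'ell',np.round(e[0],1),np.round(e[1],1),round(np.median(C[st_][:,2]),1),st_.sum())
    cp=hm&(x>430)&(x<570)&(y<-200)&(y>-470)&(z>106)&(z<122)
    c,a,ang=cv2.minAreaRect(C[cp][:,:2].astype(np.float32)); print('cap',n,np.round(c,1),np.round(a,1),round(np.median(C[cp][:,2]),1),cp.sum())
for nm,(a,b,c_,e,zl,zh) in dict(cart=(540,660,0,130,28,44),deck=(400,700,200,440,33,42)).items():
    m=(x>a)&(x<b)&(y>c_)&(y<e)&(z>zl)&(z<zh); print(nm,cv2.minAreaRect(C[m][:,:2].astype(np.float32)),np.median(C[m][:,2]))
to([593.8,65.1,120],-95)
E
python3 m3.py
```

```text
disc yellow [533.6 -32.1] [59.8 57.5] ell [533.4 -32.2] [59.8 60.8] 10.2 367
cap yellow [ 499.5 -400. ] [40.9 39.5] 112.3 148
disc red [530.5  32.7] [47.1 59.4] ell [537.   35.3] [58.7 62.7] 10.0 274
cap red [ 505.9 -327.7] [38.  38.4] 113.4 158
disc blue [537.2 105.7] [60.3 50.9] ell [540.6 103. ] [58.6 60.6] 10.0 324
cap blue [ 510.4 -259.7] [39.9 38.9] 113.1 178
cart ((596.5206909179688, 66.72315979003906), (75.56493377685547, 42.584232330322266), 85.25157928466797) 34.898715180998074
deck ((527.3160400390625, 330.4327087402344), (192.62847900390625, 149.78407287597656), 11.129399299621582) 38.78529663611785
t [-197.7  -59.1   86. ] rot [ 0.0005 -0.0002  0.0035]
```

Call:
carry_out:
  deltas:
    - [0.75,[-40,-12,0],[0,0,0]]
    - [0.75,[-80,-24,10],[0,0,0]]
    - [0.75,[-120,-36,30],[0,0,0]]
    - [0.75,[-160,-48,50],[0,0,0]]
    - [0.75,[-188,-56,75],[0,0,0]]
    - [0.75,[-198,-59,100],[0,0,0]]
    - [0.75,[-198,-59.5,120],[0,0,0]]
    - [0.75,[-198,-59.5,130],[0,0,0]]
    - [0.75,[-198,-59.5,130],[0,0,0]]
    - [0.75,[-198,-59.5,130],[0,0,0]]

```text
time_s: 17.6
tcp_pos: [0.595, 0.0647, 0.0769]
eef_rot: [-180.0, -0.0, -94.9]
contact_force: [0.9, -0.1, -0.0]
gripper_width: 0.0658
gripper_force: 0.0
```

```bash
python3 -c "
from h import *
st();to([594.5,65.5,15],-95)"
```

```text
17.6 [595.   64.7  76.9] [-1.7998e+02 -1.0000e-02 -9.4880e+01] j [ 24.9  21.2 -19.9   0.  -48.9 -29.8] w 65.8 F [ 0.9 -0.1 -0. ] g 0.0
t [-0.8  0.6 61.9] rot [-0.0003 -0.0002  0.0022]
```

Call:
carry_out:
  deltas:
    - [0.75,[-1,0.5,20],[0,0,0]]
    - [0.75,[-1,0.5,40],[0,0,0]]
    - [0.75,[-1,0.5,54],[0,0,0]]
    - [0.75,[-1,0.5,60],[0,0,0]]
    - [0.75,[-1,0.5,62],[0,0,0]]
    - [0.75,[-1,0.5,62],[0,0,0]]
    - [0.3,[-1,0.5,62],[0,0,0]]
    - [0.3,[-1,0.5,62],[0,0,0]]
    - [0.3,[-1,0.5,62],[0,0,0]]
    - [0.3,[-1,0.5,62],[0,0,0]]
    - [0.3,[-1,0.5,62],[0,0,0]]
    - [0.3,[-1,0.5,62],[0,0,0]]
  squeeze: 20

```text
time_s: 18.8
tcp_pos: [0.5942, 0.0668, 0.0147]
eef_rot: [-180.0, 0.0, -94.8]
contact_force: [-1.2, -0.2, 3.9]
gripper_width: 0.0398
gripper_force: 20.0
```

```bash
python3 -c "
from h import *
st();to([496,325.5,110],-79)"
```

```text
18.8 [594.2  66.8  14.7] [-1.7998e+02  1.0000e-02 -9.4800e+01] j [ 25.1  25.6 -23.1   0.  -41.3 -29.9] w 39.8 F [-1.2 -0.2  3.9] g 20.0
t [-249.6  119.5  -95.3] rot [-3.000e-04  1.000e-04 -2.758e-01]
```

Call:
carry_out:
  deltas:
    - [0.3,[0,0,-12],[0,0,0]]
    - [0.3,[0,0,-35],[0,0,0]]
    - [0.3,[0,0,-65],[0,0,0]]
    - [0.3,[-15,7,-90],[0,0,-0.03]]
    - [0.3,[-50,24,-97],[0,0,-0.08]]
    - [0.3,[-90,43,-97],[0,0,-0.12]]
    - [0.3,[-130,62,-97],[0,0,-0.16]]
    - [0.3,[-170,81,-97],[0,0,-0.2]]
    - [0.3,[-205,98,-97],[0,0,-0.24]]
    - [0.3,[-235,112,-97],[0,0,-0.276]]
    - [0.3,[-249,119,-97],[0,0,-0.276]]
    - [0.3,[-249,119,-97],[0,0,-0.276]]

```text
time_s: 20.0
tcp_pos: [0.4958, 0.3265, 0.1118]
eef_rot: [-180.0, 0.0, -78.9]
contact_force: [0.7, -0.5, 0.0]
gripper_width: 0.0401
gripper_force: 20.0
```

Call:
carry_out:
  deltas:
    - [0.3,[0,0,0],[0,0,0]]
    - [0.3,[0,0,0],[0,0,0]]

```text
time_s: 20.2
tcp_pos: [0.4967, 0.3237, 0.1115]
eef_rot: [180.0, -0.0, -79.1]
contact_force: [-0.2, -0.2, -0.7]
gripper_width: 0.0397
gripper_force: 20.0
```

```bash
python3 - <<'E'
from h import *
shot('scene','s2');st();to([496,325.5,47.5],-79)
im=cv2.imread('pics/s2.png');cv2.imwrite('pics/c3.png',cv2.resize(im[150:300,370:530],None,fx=4,fy=4))
E
```

```text
20.25 [496.8 323.6 111.5] [ 1.7999e+02 -1.0000e-02 -7.9090e+01] j [ 52.   18.5 -18.6  -0.  -52.9 -41. ] w 40.0 F [ 0.2  0.4 -0.6] g 20.0
t [-2.   0.4 64. ] rot [ 0.0002 -0.0001 -0.0015]
```

View pics/c3.png

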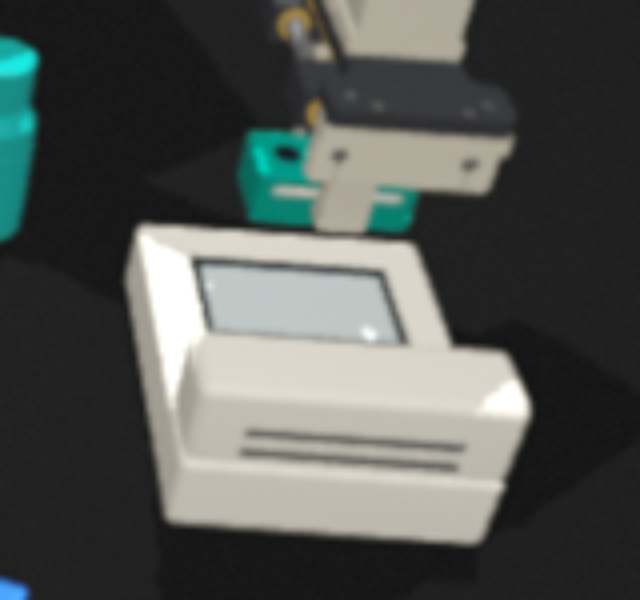

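The crop shows the cartridge level in the fingers above the frame and lined up with it. The frame's corners are at about (195,260), (385,270) and (405,340). Lowering.

Call:
carry_out:
  deltas:
    - [0.3,[-1,0.5,15],[0,0,0]]
    - [0.3,[-1,0.5,30],[0,0,0]]
    - [0.3,[-1,0.5,45],[0,0,0]]
    - [0.3,[-1,0.5,55],[0,0,0]]
    - [0.3,[-1,0.5,61],[0,0,0]]
    - [0.3,[-1,0.5,63.5],[0,0,0]]
    - [0.3,[-1,0.5,64],[0,0,0]]
    - [0.3,[-1,0.5,64],[0,0,0]]

```text
time_s: 21.05
tcp_pos: [0.496, 0.3258, 0.0478]
eef_rot: [-180.0, 0.0, -79.0]
contact_force: [-1.2, -0.1, -0.5]
gripper_width: 0.0398
gripper_force: 20.0
```

```bash
python3 -c "
from h import *
st()"
```

```text
21.05 [496.  325.8  47.8] [-1.7997e+02  2.0000e-02 -7.9000e+01] j [ 52.2  22.8 -22.1   0.  -45.  -41.2] w 39.8 F [-1.2 -0.1 -0.5] g 20.0
```

Call:
carry_out:
  deltas:
    - [0.3,[0,0,0.7],[0,0,0]]
    - [0.65,[0,0,0.7],[0,0,0]]
    - [0.65,[0,0,0.7],[0,0,0]]
    - [0.65,[0,0,0.7],[0,0,0]]
    - [0.65,[0,0,0.7],[0,0,0]]
    - [0.65,[0,0,-15],[0,0,0]]
    - [0.65,[0,0,-50],[0,0,0]]
    - [0.65,[0,0,-95],[0,0,0]]
    - [0.65,[30,0,-125],[0,0,0]]
    - [0.65,[75,0,-130],[0,0,0.03]]
    - [0.65,[120,0,-130],[0,0,0.06]]
    - [0.65,[120,0,-130],[0,0,0.06]]

```text
time_s: 22.25
tcp_pos: [0.5187, 0.204, 0.1781]
eef_rot: [-180.0, 0.0, -82.7]
contact_force: [-1.5, -0.1, 0.1]
gripper_width: 0.0572
gripper_force: 0.0
```

```bash
python3 - <<'E'
from h import *
im,d=shot('scene','s3');st();to([506,-262,170],-94.8)
C=cloud('scene',d)*1000
x,y,z=[C[...,i] for i in range(3)]
g=cv2.cvtColor(im,cv2.COLOR_RGB2HSV)
m=(x>430)&(x<560)&(y>260)&(y<400)&(z>58)&(z<75)
print(cv2.minAreaRect(C[m][:,:2].astype(np.float32)),np.median(C[m][:,2]))
cv2.imwrite('pics/c4.png',cv2.resize(im[150:300,370:530,::-1],None,fx=4,fy=4))
E
```

```text
22.3 [518.8 205.7 177.9] [-1.7997e+02  2.0000e-02 -8.2630e+01] j [ 41.7  11.7 -18.3  -0.  -60.  -34.3] w 57.1 F [-0.2  0.8  0.3] g 0.0
t [462.1  72.8   7.7] rot [-0.0004  0.0004  0.2125]
((498.8309020996094, 325.3208312988281), (43.88303756713867, 77.05384826660156), 13.093428611755371) 66.62218436290412
```

View pics/c4.png

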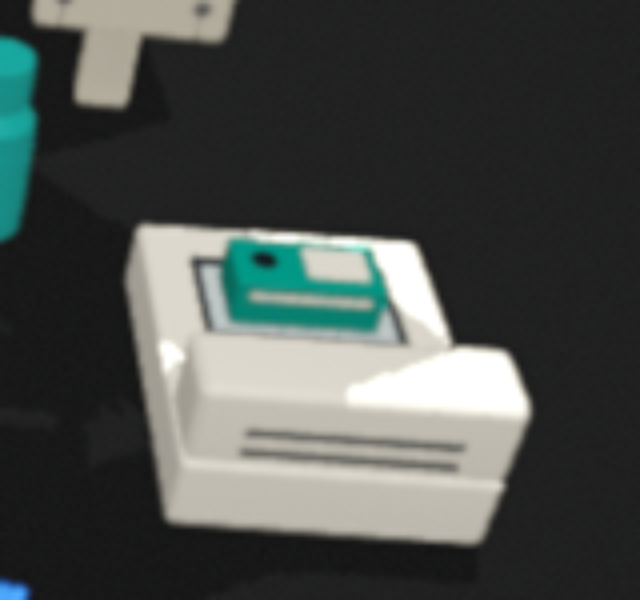

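The cartridge now sits inside the frame, about (305,285) in the crop, with its measured top matching an underside on the deck. Next are the bottles, blue first.

Call:
carry_out:
  deltas:
    - [0.7,[25,4,0],[0,0,0.02]]
    - [0.7,[70,11,0],[0,0,0.04]]
    - [0.7,[115,18,0],[0,0,0.06]]
    - [0.7,[160,25,0],[0,0,0.08]]
    - [0.7,[205,32,0],[0,0,0.1]]
    - [0.7,[250,39,0],[0,0,0.12]]
    - [0.7,[295,46,0],[0,0,0.14]]
    - [0.7,[340,53,0],[0,0,0.16]]
    - [0.7,[385,60,0],[0,0,0.18]]
    - [0.7,[425,67,0],[0,0,0.2]]
    - [0.7,[450,71,5],[0,0,0.212]]
    - [0.7,[461,73,8],[0,0,0.212]]

```text
time_s: 23.5
tcp_pos: [0.507, -0.2603, 0.1687]
eef_rot: [180.0, -0.0, -94.7]
contact_force: [0.5, 0.9, -0.8]
gripper_width: 0.061
gripper_force: 0.0
```

Call:
carry_out:
  deltas:
    - [0.7,[0,0,0],[0,0,0]]
    - [0.7,[0,0,0],[0,0,0]]

```text
time_s: 23.7
tcp_pos: [0.5072, -0.258, 0.1692]
eef_rot: [180.0, 0.0, -94.6]
contact_force: [-0.1, 0.5, 0.6]
gripper_width: 0.0616
gripper_force: 0.0
```

```bash
python3 -c "
from h import *
st();to([506,-261,90],-94.8)"
```

```text
23.7 [ 507.2 -258.   169.2] [ 1.7997e+02  1.0000e-02 -9.4560e+01] j [ -7.3  13.2 -17.6  -0.  -59.2   2.7] w 61.6 F [-0.1  0.5  0.6] g 0.0
t [ 3.1  0.9 79.2] rot [0.0004 0.0002 0.0042]
```

Call:
carry_out:
  deltas:
    - [0.7,[3,1,20],[0,0,0.004]]
    - [0.7,[3,1,45],[0,0,0.004]]
    - [0.7,[3,1,65],[0,0,0.004]]
    - [0.7,[3,1,75],[0,0,0.004]]
    - [0.7,[3,1,79],[0,0,0.004]]
    - [0.7,[3,1,79],[0,0,0.004]]
    - [0.3,[3,1,79],[0,0,0.004]]
    - [0.3,[3,1,79],[0,0,0.004]]
    - [0.3,[3,1,79],[0,0,0.004]]
    - [0.3,[3,1,79],[0,0,0.004]]
    - [0.3,[3,1,79],[0,0,0.004]]
    - [0.3,[3,1,79],[0,0,0.004]]
  squeeze: 30

```text
time_s: 24.9
tcp_pos: [0.5062, -0.2619, 0.091]
eef_rot: [-179.9, -0.0, -94.8]
contact_force: [-0.5, 0.5, 5.0]
gripper_width: 0.0395
gripper_force: 30.0
```

```bash
python3 -c "
from h import *
st();to([538,103.5,130],-93)"
```

```text
24.9 [ 506.2 -261.9   91. ] [-1.7993e+02 -2.0000e-02 -9.4810e+01] j [ -7.7  17.9 -22.8   0.  -49.2   2.9] w 39.5 F [-0.5  0.5  5. ] g 30.0
t [-366.7   -1.1  -39.1] rot [-0.0011 -0.0003 -0.0315]
```

Call:
carry_out:
  deltas:
    - [0.3,[0,0,-10],[0,0,0]]
    - [0.3,[0,0,-25],[0,0,0]]
    - [0.3,[-5,0,-37],[0,0,0]]
    - [0.3,[-30,0,-42],[0,0,0]]
    - [0.3,[-70,0,-42],[0,0,-0.005]]
    - [0.3,[-115,0,-42],[0,0,-0.01]]
    - [0.3,[-160,0,-42],[0,0,-0.015]]
    - [0.3,[-205,0,-42],[0,0,-0.02]]
    - [0.3,[-250,0,-42],[0,0,-0.025]]
    - [0.3,[-295,-1,-42],[0,0,-0.03]]
    - [0.3,[-335,-1,-42],[0,0,-0.032]]
    - [0.3,[-360,-1,-42],[0,0,-0.032]]

```text
time_s: 26.1
tcp_pos: [0.5368, 0.1, 0.1329]
eef_rot: [-180.0, 0.0, -92.9]
contact_force: [0.8, -0.5, -2.8]
gripper_width: 0.0391
gripper_force: 30.0
```

Call:
carry_out:
  deltas:
    - [0.3,[-6,0,0],[0,0,0]]
    - [0.3,[-6,0,0],[0,0,0]]
    - [0.3,[-6,0,0],[0,0,0]]

```text
time_s: 26.4
tcp_pos: [0.5368, 0.1024, 0.1324]
eef_rot: [180.0, -0.0, -93.0]
contact_force: [-0.2, -0.1, -1.9]
gripper_width: 0.0396
gripper_force: 30.0
```

```bash
python3 -c "
from h import *
st();to([538,103,98],-93)"
```

```text
26.4 [536.8 102.4 132.4] [ 1.7997e+02 -1.0000e-02 -9.2990e+01] j [ 31.3  13.3 -23.   -0.  -53.8 -34.3] w 39.6 F [-0.2 -0.1 -1.9] g 30.0
t [-0.6 -1.2 34.4] rot [ 0.0006 -0.0002  0.0002]
```

Call:
carry_out:
  deltas:
    - [0.3,[-1,-1,10],[0,0,0]]
    - [0.3,[-1,-1,20],[0,0,0]]
    - [0.3,[-1,-1,28],[0,0,0]]
    - [0.3,[-1,-1,32],[0,0,0]]
    - [0.3,[-1,-1,34],[0,0,0]]
    - [0.3,[-1,-1,34.5],[0,0,0]]
    - [0.7,[-1,-1,34.5],[0,0,0]]
    - [0.7,[-1,-1,34.5],[0,0,0]]
    - [0.7,[-1,-1,34.5],[0,0,0]]
    - [0.7,[-1,-1,34.5],[0,0,0]]
    - [0.7,[-1,-1,20],[0,0,0]]
    - [0.7,[-1,-1,-15],[0,0,0]]

```text
time_s: 27.6
tcp_pos: [0.5364, 0.1032, 0.1452]
eef_rot: [179.7, -0.2, -93.0]
contact_force: [1.0, 0.2, 0.2]
gripper_width: 0.0613
gripper_force: 0.0
```

```bash
python3 -c "
from h import *
st();to([502,-329,170],-94.8)"
```

```text
27.6 [536.4 103.2 145.2] [ 1.797e+02 -1.500e-01 -9.301e+01] j [ 31.4  12.6 -21.8  -0.1 -55.9 -34.4] w 61.3 F [1.  0.2 0.2] g 0.0
t [433.5  11.8 -23.6] rot [ 0.0052 -0.0027  0.0313]
```

Call:
carry_out:
  deltas:
    - [0.7,[10,0,-30],[0,0,0]]
    - [0.7,[55,1,-30],[0,0,0]]
    - [0.7,[100,3,-30],[0,0,0.005]]
    - [0.7,[145,4,-30],[0,0,0.01]]
    - [0.7,[190,5,-30],[0,0,0.015]]
    - [0.7,[235,6,-30],[0,0,0.02]]
    - [0.7,[280,8,-30],[0,0,0.025]]
    - [0.7,[325,9,-30],[0,0,0.03]]
    - [0.7,[370,10,-30],[0,0,0.032]]
    - [0.7,[410,11,-28],[0,0,0.032]]
    - [0.7,[434,12,-25],[0,0,0.032]]
    - [0.7,[434,12,-25],[0,0,0.032]]

```text
time_s: 28.8
tcp_pos: [0.5029, -0.3315, 0.1715]
eef_rot: [179.9, -0.0, -95.0]
contact_force: [-0.2, 0.6, -0.4]
gripper_width: 0.0614
gripper_force: 0.0
```

Call:
carry_out:
  deltas:
    - [0.7,[0,0,0],[0,0,0]]
    - [0.7,[0,0,0],[0,0,0]]

```text
time_s: 29.0
tcp_pos: [0.5039, -0.3282, 0.1725]
eef_rot: [-180.0, 0.0, -94.8]
contact_force: [0.2, 0.4, 0.6]
gripper_width: 0.0612
gripper_force: 0.0
```

```bash
python3 -c "
from h import *
st();to([502,-328.5,90],-94.8)"
```

```text
29.0 [ 503.9 -328.2  172.5] [-179.99    0.    -94.79] j [-14.5  16.  -13.3  -0.  -60.7   9.7] w 61.2 F [0.2 0.4 0.6] g 0.0
t [ 0.4  1.9 82.5] rot [-0.0002  0.0001  0.0002]
```

Call:
carry_out:
  deltas:
    - [0.7,[0,1.5,20],[0,0,0]]
    - [0.7,[0,1.5,45],[0,0,0]]
    - [0.7,[0,1.5,67],[0,0,0]]
    - [0.7,[0,1.5,78],[0,0,0]]
    - [0.7,[0,1.5,82],[0,0,0]]
    - [0.7,[0,1.5,82],[0,0,0]]
    - [0.3,[0,1.5,82],[0,0,0]]
    - [0.3,[0,1.5,82],[0,0,0]]
    - [0.3,[0,1.5,82],[0,0,0]]
    - [0.3,[0,1.5,82],[0,0,0]]
    - [0.3,[0,1.5,82],[0,0,0]]
    - [0.3,[0,1.5,82],[0,0,0]]

```text
time_s: 30.2
tcp_pos: [0.5025, -0.3289, 0.091]
eef_rot: [-180.0, -0.0, -94.8]
contact_force: [0.2, 1.1, 5.8]
gripper_width: 0.0391
gripper_force: 30.0
```

```bash
python3 -c "
from h import *
st();to([534.7,35.2,132],-93)"
```

```text
30.2 [ 502.5 -328.9   91. ] [-1.7996e+02 -2.0000e-02 -9.4810e+01] j [-14.6  20.4 -18.9   0.  -50.7   9.8] w 39.1 F [0.2 1.1 5.8] g 30.0
t [-365.5   -1.6  -41.1] rot [-0.0007 -0.0004 -0.0315]
```

Call:
carry_out:
  deltas:
    - [0.3,[0,0,-10],[0,0,0]]
    - [0.3,[0,0,-25],[0,0,0]]
    - [0.3,[-5,0,-37],[0,0,0]]
    - [0.3,[-30,0,-42],[0,0,0]]
    - [0.3,[-70,0,-42],[0,0,-0.005]]
    - [0.3,[-115,0,-42],[0,0,-0.01]]
    - [0.3,[-160,0,-42],[0,0,-0.015]]
    - [0.3,[-205,-1,-42],[0,0,-0.02]]
    - [0.3,[-250,-1,-42],[0,0,-0.025]]
    - [0.3,[-295,-1,-42],[0,0,-0.03]]
    - [0.3,[-335,-1.5,-42],[0,0,-0.032]]
    - [0.3,[-358,-1.5,-42],[0,0,-0.032]]

```text
time_s: 31.4
tcp_pos: [0.5339, 0.031, 0.133]
eef_rot: [-179.9, 0.0, -92.9]
contact_force: [0.9, -0.7, -1.2]
gripper_width: 0.0396
gripper_force: 30.0
```

Call:
carry_out:
  deltas:
    - [0.3,[-6,0,0],[0,0,0]]
    - [0.3,[-6,0,0],[0,0,0]]
    - [0.3,[-6,0,0],[0,0,0]]

```text
time_s: 31.7
tcp_pos: [0.5338, 0.0334, 0.1325]
eef_rot: [180.0, -0.0, -93.0]
contact_force: [0.1, -1.6, -1.5]
gripper_width: 0.0392
gripper_force: 30.0
```

```bash
python3 -c "
from h import *
st();to([534.7,35.2,98],-93)"
```

```text
31.7 [533.8  33.4 132.5] [ 1.7998e+02 -1.0000e-02 -9.2990e+01] j [ 24.6  12.2 -24.4  -0.  -53.4 -27.6] w 39.2 F [ 0.1 -1.6 -1.5] g 30.0
t [-1.8 -0.8 34.5] rot [ 0.0003 -0.0001  0.0002]
```

Call:
carry_out:
  deltas:
    - [0.3,[-1.5,-1,10],[0,0,0]]
    - [0.3,[-1.5,-1,20],[0,0,0]]
    - [0.3,[-1.5,-1,28],[0,0,0]]
    - [0.3,[-1.5,-1,32],[0,0,0]]
    - [0.3,[-1.5,-1,34],[0,0,0]]
    - [0.3,[-1.5,-1,34.5],[0,0,0]]
    - [0.7,[-1.5,-1,34.5],[0,0,0]]
    - [0.7,[-1.5,-1,34.5],[0,0,0]]
    - [0.7,[-1.5,-1,34.5],[0,0,0]]
    - [0.7,[-1.5,-1,34.5],[0,0,0]]
    - [0.7,[-1.5,-1,20],[0,0,0]]
    - [0.7,[-1.5,-1,-15],[0,0,0]]

```text
time_s: 32.9
tcp_pos: [0.5332, 0.0348, 0.1452]
eef_rot: [179.7, -0.1, -93.0]
contact_force: [1.5, 0.3, 0.0]
gripper_width: 0.061
gripper_force: 0.0
```

```bash
python3 -c "
from h import *
st();to([496,-401.5,170],-94.8)"
```

```text
32.9 [533.2  34.8 145.2] [ 1.7968e+02 -1.2000e-01 -9.3000e+01] j [ 24.7  11.6 -23.3  -0.1 -55.5 -27.7] w 61.0 F [1.5 0.3 0. ] g 0.0
t [437.7  14.5 -23.8] rot [ 0.0056 -0.0022  0.0314]
```

Call:
carry_out:
  deltas:
    - [0.7,[10,0,-30],[0,0,0]]
    - [0.7,[55,2,-30],[0,0,0]]
    - [0.7,[100,3,-30],[0,0,0.005]]
    - [0.7,[145,5,-30],[0,0,0.01]]
    - [0.7,[190,6,-30],[0,0,0.015]]
    - [0.7,[235,8,-30],[0,0,0.02]]
    - [0.7,[280,9,-30],[0,0,0.025]]
    - [0.7,[325,11,-30],[0,0,0.03]]
    - [0.7,[370,12,-30],[0,0,0.032]]
    - [0.7,[410,14,-28],[0,0,0.032]]
    - [0.7,[438,15,-25],[0,0,0.032]]
    - [0.7,[438,15,-25],[0,0,0.032]]

```text
time_s: 34.1
tcp_pos: [0.4963, -0.4044, 0.1711]
eef_rot: [179.9, 0.0, -95.0]
contact_force: [-0.5, 1.7, 0.6]
gripper_width: 0.0614
gripper_force: 0.0
```

Call:
carry_out:
  deltas:
    - [0.7,[0,0,0],[0,0,0]]
    - [0.7,[0,0,0],[0,0,0]]

```text
time_s: 34.3
tcp_pos: [0.4975, -0.4007, 0.1724]
eef_rot: [180.0, 0.0, -94.8]
contact_force: [0.8, 0.4, -0.0]
gripper_width: 0.0613
gripper_force: 0.0
```

```bash
python3 -c "
from h import *
st();to([496,-401.5,90],-94.8)"
```

```text
34.3 [ 497.5 -400.7  172.4] [ 1.800e+02  1.000e-02 -9.479e+01] j [-21.4  19.3  -8.4  -0.  -62.2  16.6] w 61.3 F [ 0.8  0.4 -0. ] g 0.0
t [ 0.9  1.4 82.4] rot [0.     0.0001 0.0001]
```

Call:
carry_out:
  deltas:
    - [0.7,[0.5,1,20],[0,0,0]]
    - [0.7,[0.5,1,45],[0,0,0]]
    - [0.7,[0.5,1,67],[0,0,0]]
    - [0.7,[0.5,1,78],[0,0,0]]
    - [0.7,[0.5,1,82],[0,0,0]]
    - [0.7,[0.5,1,82],[0,0,0]]
    - [0.3,[0.5,1,82],[0,0,0]]
    - [0.3,[0.5,1,82],[0,0,0]]
    - [0.3,[0.5,1,82],[0,0,0]]
    - [0.3,[0.5,1,82],[0,0,0]]
    - [0.3,[0.5,1,82],[0,0,0]]
    - [0.3,[0.5,1,82],[0,0,0]]

```text
time_s: 35.5
tcp_pos: [0.4965, -0.402, 0.0911]
eef_rot: [-180.0, -0.0, -94.8]
contact_force: [-2.3, 0.0, 5.0]
gripper_width: 0.0395
gripper_force: 30.0
```

```bash
python3 -c "
from h import *
st();to([531.2,-33,132],-93)"
```

```text
35.5 [ 496.5 -402.    91.1] [-1.7997e+02 -3.0000e-02 -9.4810e+01] j [-21.5  23.6 -13.8   0.  -52.6  16.7] w 39.5 F [-2.3  0.   5. ] g 30.0
t [-370.6   -3.7  -41.1] rot [-0.0005 -0.0005 -0.0315]
```

Call:
carry_out:
  deltas:
    - [0.3,[0,0,-10],[0,0,0]]
    - [0.3,[0,0,-25],[0,0,0]]
    - [0.3,[-5,0,-37],[0,0,0]]
    - [0.3,[-30,0,-42],[0,0,0]]
    - [0.3,[-70,-1,-42],[0,0,-0.005]]
    - [0.3,[-115,-1,-42],[0,0,-0.01]]
    - [0.3,[-160,-2,-42],[0,0,-0.015]]
    - [0.3,[-205,-2,-42],[0,0,-0.02]]
    - [0.3,[-250,-3,-42],[0,0,-0.025]]
    - [0.3,[-295,-3,-42],[0,0,-0.03]]
    - [0.3,[-335,-4,-42],[0,0,-0.032]]
    - [0.3,[-364,-4,-42],[0,0,-0.032]]

```text
time_s: 36.7
tcp_pos: [0.5309, -0.0366, 0.133]
eef_rot: [-179.9, 0.0, -92.9]
contact_force: [0.3, 0.1, -2.7]
gripper_width: 0.0394
gripper_force: 30.0
```

Call:
carry_out:
  deltas:
    - [0.3,[-6,0,0],[0,0,0]]
    - [0.3,[-6,0,0],[0,0,0]]
    - [0.3,[-6,0,0],[0,0,0]]

```text
time_s: 37.0
tcp_pos: [0.531, -0.0337, 0.1325]
eef_rot: [180.0, 0.0, -93.0]
contact_force: [-0.6, -1.0, -1.6]
gripper_width: 0.039
gripper_force: 30.0
```

```bash
python3 -c "
from h import *
st();to([531.2,-33,98],-93)"
```

```text
37.0 [531.  -33.7 132.5] [179.99   0.   -92.98] j [ 17.5  11.9 -24.7  -0.  -53.3 -20.5] w 39.0 F [-0.6 -1.  -1.6] g 30.0
t [-0.7 -0.2 34.5] rot [0.0001 0.     0.0004]
```

Lower, release, rise, then back away toward the tray to look.

Call:
carry_out:
  deltas:
    - [0.3,[0,0,10],[0,0,0]]
    - [0.3,[0,0,20],[0,0,0]]
    - [0.3,[0,0,28],[0,0,0]]
    - [0.3,[0,0,32],[0,0,0]]
    - [0.3,[0,0,34],[0,0,0]]
    - [0.3,[0,0,34.5],[0,0,0]]
    - [0.7,[0,0,34.5],[0,0,0]]
    - [0.7,[0,0,34.5],[0,0,0]]
    - [0.7,[0,0,34.5],[0,0,0]]
    - [0.7,[0,0,34.5],[0,0,0]]
    - [0.7,[0,0,20],[0,0,0]]
    - [0.7,[0,0,-15],[0,0,0]]

```text
time_s: 38.2
tcp_pos: [0.5292, -0.0337, 0.1453]
eef_rot: [179.7, -0.1, -93.0]
contact_force: [1.8, 0.4, 0.4]
gripper_width: 0.0612
gripper_force: 0.0
```

Call:
carry_out:
  deltas:
    - [0.7,[0,0,-40],[0,0,0]]
    - [0.7,[30,0,-80],[0,0,0]]
    - [0.7,[75,0,-90],[0,0,0]]
    - [0.7,[120,0,-90],[0,0,0]]
    - [0.7,[165,0,-90],[0,0,0]]
    - [0.7,[210,0,-90],[0,0,0]]
    - [0.7,[255,0,-90],[0,0,0]]
    - [0.7,[300,0,-90],[0,0,0]]
    - [0.7,[345,0,-90],[0,0,0]]
    - [0.7,[370,0,-90],[0,0,0]]
    - [0.7,[370,0,-90],[0,0,0]]
    - [0.7,[370,0,-90],[0,0,0]]

```text
time_s: 39.4
tcp_pos: [0.5116, -0.4033, 0.2367]
eef_rot: [180.0, 0.0, -93.1]
contact_force: [0.1, 0.6, -0.1]
gripper_width: 0.0612
gripper_force: 0.0
```

```bash
cat > m4.py <<'E'
from h import *
im,d=shot('scene','s4');shot('top','t4');st()
im=im[:,:,::-1]; C=cloud('scene',d)*1000
H,S,V=cv2.split(cv2.cvtColor(np.ascontiguousarray(im),cv2.COLOR_BGR2HSV)); x,y,z=C[...,0],C[...,1],C[...,2]
for n,(a,b) in dict(yellow=(22,36),red=(-1,8),blue=(105,125)).items():
    hm=(H>a)&(H<b)&(S>120)&(V>60)&(x>470)&(x<640)&(y>-90)&(y<160)&(z>113)&(z<130)
    c,q,_=cv2.minAreaRect(C[hm][:,:2].astype(np.float32)); print('cap',n,np.round(c,1),np.round(q,1),round(np.median(C[hm][:,2]),1))
m=(x>430)&(x<560)&(y>260)&(y<400)&(z>58)&(z<75)
print('cart',cv2.minAreaRect(C[m][:,:2].astype(np.float32)),np.median(C[m][:,2]))
cv2.imwrite('pics/c5.png',cv2.resize(im[140:300,220:520],None,fx=2.6,fy=2.6))
E
python3 m4.py
```

```text
39.5 [ 512.  -402.2  237.4] [ 1.800e+02  1.000e-02 -9.296e+01] j [-21.   18.   -1.6  -0.  -70.4  18.1] w 60.9 F [-0.2 -0.3  0.2] g 0.0
cap yellow [531.9 -32.7] [38.2 37.3] 119.7
cap red [536.1  36.3] [40.5 36.5] 119.7
cap blue [540.6 105.8] [39.4 38.3] 119.8
cart ((499.20452880859375, 325.5168762207031), (43.360652923583984, 76.68292236328125), 10.527275085449219) 66.6215424713304
```

View pics/c5.png

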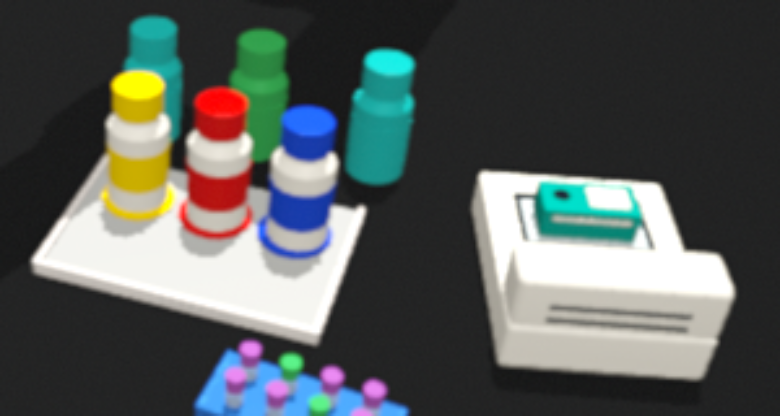

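View pics/t4.png

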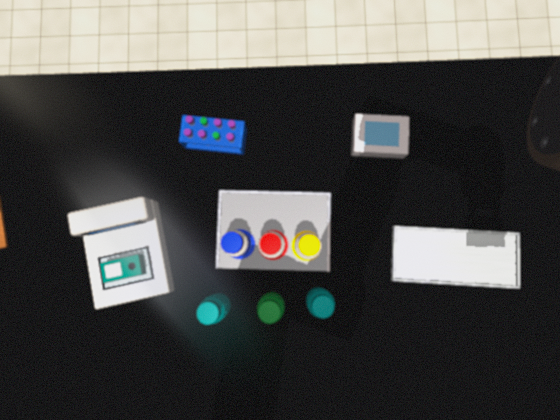

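The bottles stand upright on their own discs, with caps in the top view at (235,243), (271,244) and (308,245). The scene measurements put each within about 4 mm of its disc centre. The cartridge lies inside the frame at (125,267). The tube stand is where it started and the arm is clear.

```bash
python3 -c "
from plant import r
print(r.close_job())"
```

```text
the job is handed in; nothing more can be done
None
```

I handed the job in at about 39.5 s of robot time, and no verdict came back. The last pictures showed the cartridge flat inside the reader's frame, each bottle upright within about 4 mm of its own disc's centre, the tube stand in place, and the arm clear.

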